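Feed a tube rack along the reader fence with the push stick

ROBOT

A 6-joint arm with a two-finger parallel gripper is mounted at the origin on the work surface. World frame = base frame: x ahead of the robot, y to its left, z up, the work surface at z = 0. Lengths are in m, angles in rad, forces in N, time in s.
With the tool pointing down it reaches from about 0.375 to 0.975 m from the base axis. Payload 3.8 kg.
Tool frame: the origin (TCP) lies midway between the tips of the shut fingers; the grasp point (between the pads) lies 19 mm behind it; x points along the fingers, y is the direction in which the jaws open and shut, and the axes are right-handed (so a half turn about x gives the same grasp; the last joint's range is limited). The gripper opens to 88 mm and grips with 3 to 60 N. Pads are 18 mm wide; open, the fingers measure 123 mm over their backs; the gripper's body (75 mm by 187 mm) begins 45 mm behind the grasp point.
Start: joints at [-1.145, 0.264, 1.604, -0, 1.274, -0.037], TCP at [0.301, -0.604, 0.239] pointing down, gripper open.
Joint ranges: [-2.63, 2.63], [-0.94, 2.18], [0.31, 2.57], [-1.31, 4.45], [0, 2.66], [-2.55, 2.55]. Speed limits (rad/s): [2.57, 2.57, 3.14, 3.14, 3.14, 3.14].

INTERFACE

Orientations are given as a rotation vector (axis times angle).
In Python, from cell import manip, inverse_kinematics, cams, order gives the robot as it stands. Calls block until the motion is done:
- manip.move_pose(position, orientation): joint-space move of the TCP to a pose.
- manip.move_linear(position, rate=0.15, rot=None): straight line of the TCP; rot=None keeps the orientation; rate is the mean speed in m/s.
- manip.set_joints(angles): joint-space move.
- manip.set_gripper(opening, force=None): finger opening in m; force is the grip in N (None keeps the last); returns when the fingers have stopped.
- manip.dwell(seconds).
- inverse_kinematics(position, orientation): joint angles nearest the present ones, or None.
- manip.state(): the state.
- cams.capture(name): name is "scene" or "top" or "wrist"; returns a dict with "image" (420x560x3 uint8, blue, green, red), "z_map" (420x560 float32, m along the optical axis (not along the pixel's ray), 0 where there is no reading), "intrinsics" (3x3 intrinsics, pixels), "position" and "orientation" of the camera in the world; the wrist camera has in their place "T_tool_cam" (4x4, takes a point from camera to tool coordinates, whose origin is the TCP and whose axes are the tool frame's). Camera axes: x right, y down, z forward; pixel columns grow to the right and rows downward; lengths in m; the calibration is good to about 2 mm. A picture is of the moment at which its call begins: read the wrist's pose just before it.
A pose or a line that the arm cannot do raises manip.IKError and nothing moves.
- order.close_job(): hands the job in, once; it reports no verdict.
The state is a dict: "clock": time; "joint_pos": joint angles; "joint_velocities": joint speeds; "tau": joint torques, N m; "tool_pos": TCP position; "tcp_rot": TCP orientation; "contact_force": force on the tool from outside, world axes, zero at the start; "moment": the same for the moment, N m; "gripper_width": finger opening in m.
Only numpy, scipy, OpenCV 4.12 (cv2) and the standard library are available. Lean on these libraries where they do the work, as an engineer would, in place of code of your own. Each camera call takes 0.05 s, during which the arm holds its last target.

TASK

Pick up the push stick from its tray and use it to press the loaded tube rack flush against the guide fence, still ahead of the reader; then feed the rack along the fence with the stick, keeping it flush as it passes the reader, until it is fully home against the end stop. Touch the rack only with the stick, keep it upright, and leave the other things alone. Finally lay the stick gently back down, flat in its tray.

Things in the scene. Friction and masses are not known exactly. Their poses are not given: they have to be found in the camera images.
- deck: Fixed loading deck of a tube reader: grey plate 150 (x) by 430 (y) by 8 mm thick, flat on the table. Origin on the table; the plate spans deck x -75 to +75, y -220 to +210 mm, top at z = 8 mm. Deck y is the feed direction, deck x points to the fence. A rack flush with the fence has its centre at deck x = +23 mm; fully home, at deck y = +130 mm.
- fence (a point): Point on the top inner edge of the aluminium guide fence: deck (55, 0), 43 mm above the table. The straight fence runs along the deck's whole far edge, parallel to deck y, inner face at deck x = +55 mm, 20 mm thick. Axes as the deck.
- stop (a point): Point on the top edge of the end stop's face: deck (23, 190), 43 mm above the table. The stop is an aluminium bar across the deck at its +y end (deck x -75 to +55 mm), its face at deck y = +190 mm. Axes as the deck.
- reader (a point): Where the reader begins: deck (55, 20), at 70 mm height. The reader is a grey housing 70 mm high behind the fence, deck x 75 to 110, y +20 to +90 mm. The rack's leading (+y) end reaches it when the rack's centre is at deck y = -40 mm. Axes as the deck.
- rack_center (a point): Centre of the block of the tube rack, 25 mm above its underside. A loose white plastic block 64 (x) by 120 (y) by 50 mm high, 0.25 to 0.5 kg, holding two rows of four tubes with orange caps (tops 84 mm above its underside). z up, y along its length, x to the fence when square. It starts on the right part of the deck (deck y -140 to -90 mm), 12 to 30 mm off the fence, turned up to 0.12 rad.
- rack: The same rack; origin at the centre of its underside, axes as above.
- stick_center (a point): Middle of the push stick, 18 mm above its underside: white plastic, 200 mm long, 0.12 kg, lying along its x axis, nose at +x, z up. The handle, the place to grip, is a bar 24 mm wide and 36 mm high from x = -100 to +20 mm; then a shank 16 mm wide and 22 mm high. Centre of mass near x = -15 mm.
- stick_nose (a point): Inner corner of the V fork at the stick's front, 75 mm ahead (+x) of stick_center and 7 mm below it. The fork is a right angle opening to +x, 22 mm high from the underside, 62 mm wide overall; its two tips lie 25 mm further ahead and 25 mm to either side. It fits round an upright corner of the rack; both tips together press squarely on a flat side.
- stick: The same push stick; origin on its underside below stick_center, same axes.
- tray: Fixed shallow steel tray, 280 (x) by 180 (y) by 14 mm high, wall and floor 4 mm thick. Origin: centre of its underside, on the table. The stick starts lying in it roughly along tray x, nose away from the robot.
- sanitiser: Bystander: a capped bottle 60 mm across and 110 mm high; origin at the centre of its underside.
- cup: Bystander: a capped specimen jar 60 mm across and 70 mm high; origin at the centre of its underside.
- swabs: Bystander: a glass jar with a steel lid, 68 mm across and 85 mm high; origin at the centre of its underside.

How it is judged:
By the outcome, as a careful person would: the job done as asked, in the order asked, and still so for the second after the job is handed in, with the robot touching nothing.
It also fails if it takes over 72 s, if anything falls off the work surface, if the arm or the gripper's body presses on something with over 40 N, if the wrist force passes 120 N, or if a joint passes its speed limit or range.

## Working session

There is one attempt and no reset: what is moved stays moved. The work goes in short steps, each a Python script; the robot and the scene stay as the last script left them, time stands still between calls to the robot, and variables do not carry over. Pictures are saved under pics/ and viewed, and the job is handed in when it is done.

```bash
ls; mkdir -p pics
python3 - <<'E'
from cell import manip, cams
import cv2, numpy as np
s=manip.state(); print(s['clock'],s['tool_pos'],s['tcp_rot'],s['contact_force'])
for n in ['scene','top']:
    c=cams.capture(n); cv2.imwrite(f'pics/{n}0.png',c['image']); np.savez(f'{n}0.npz',**c)
    print(n,c['intrinsics'].tolist(),c['position'],c['orientation'])
E
```

```text
pics
0.0 [ 0.3010755  -0.60339255  0.23742591] [ 1.96438513  0.4650901  -1.96522317] [-0.13923003  0.12782362 -0.16898593]
scene [[507.7473197012543, 0.0, 276.7633882683156], [0.0, 507.7473197012543, 205.323367864144], [0.0, 0.0, 1.0]] [ 1.46865184 -0.14506744  0.85831909] [-1.90349893 -1.45716559  0.66702312]
top [[437.16848954834614, 0.0, 273.3298185528827], [0.0, 437.16848954834614, 212.0650232042232], [0.0, 0.0, 1.0]] [0.48585094 0.08873974 0.92179556] [-2.18083154  2.12183841 -0.2096704 ]
```

View pics/scene0.png

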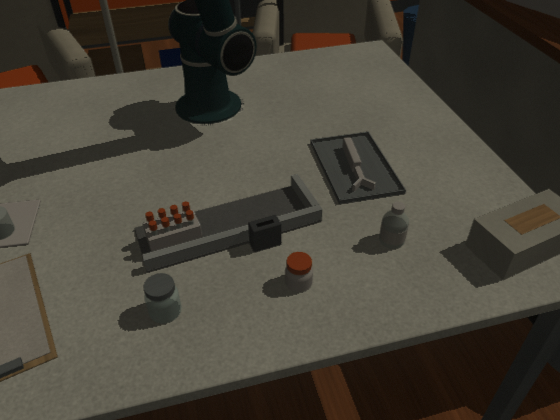

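View pics/top0.png

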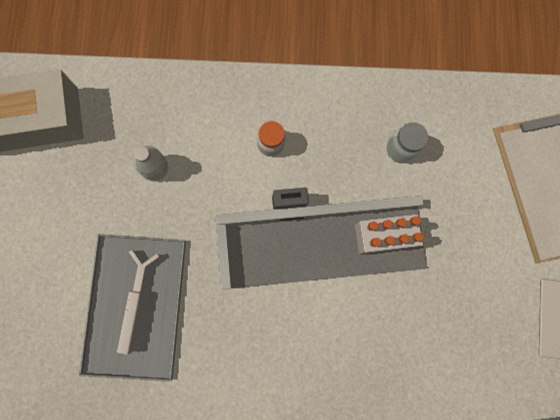

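The top view shows the deck at about (220–425, 200–290) px with its fence at the top edge, the stop on the left and the rack at (390, 235). The stick is in the tray near (135, 300), its V at the top near (145, 260). Next I measure these by ray casting and depth.

```bash
cat > h.py <<'E'
import numpy as np, cv2
from scipy.spatial.transform import Rotation as R
def load(n): return dict(np.load(n))
def cloud(c):
    K=c['intrinsics']; z=c['z_map'].astype(float); v,u=np.mgrid[:z.shape[0],:z.shape[1]]
    p=np.stack([(u-K[0,2])/K[0,0]*z,(v-K[1,2])/K[1,1]*z,z],-1)
    return p@R.from_rotvec(c['orientation']).as_matrix().T+c['position']
def ray(c,uv,h):
    K=c['intrinsics']; uv=np.atleast_2d(np.array(uv,float))
    d=np.c_[(uv-K[:2,2])/K[0,0],np.ones(len(uv))]@R.from_rotvec(c['orientation']).as_matrix().T
    o=c['position']; return o+d*((h-o[2])/d[:,2])[:,None]
def proj(c,P):
    p=(np.atleast_2d(P)-c['position'])@R.from_rotvec(c['orientation']).as_matrix()
    return p[:,:2]/p[:,2:]*c['intrinsics'][0,0]+c['intrinsics'][:2,2]
E
python3 - <<'E'
from h import *
c=load('top0.npz'); P=cloud(c); Z=P[...,2]
print(np.median(Z[350:400,200:400]))
# table patch check
im=c['image']
print('valid',(c['z_map']>0).mean())
vis=np.clip(Z/0.1,0,1)*255
cv2.imwrite('pics/h0.png',cv2.resize(cv2.applyColorMap(vis.astype(np.uint8),cv2.COLORMAP_JET)[180:400,70:440],None,fx=2.1,fy=2.1,interpolation=cv2.INTER_NEAREST))
cv2.imwrite('pics/t0.png',cv2.resize(im[180:400,70:440],None,fx=2.1,fy=2.1,interpolation=cv2.INTER_CUBIC))
E
```

```text
0.00032424560840599304
valid 0.9959141156462585
```

View pics/h0.png

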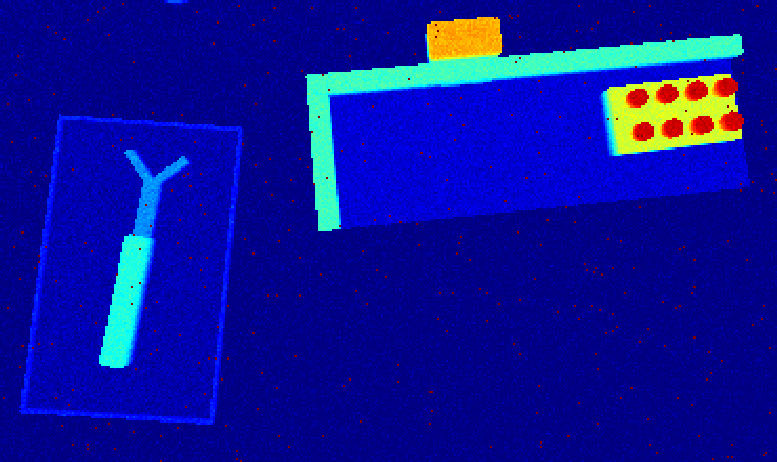

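View pics/t0.png

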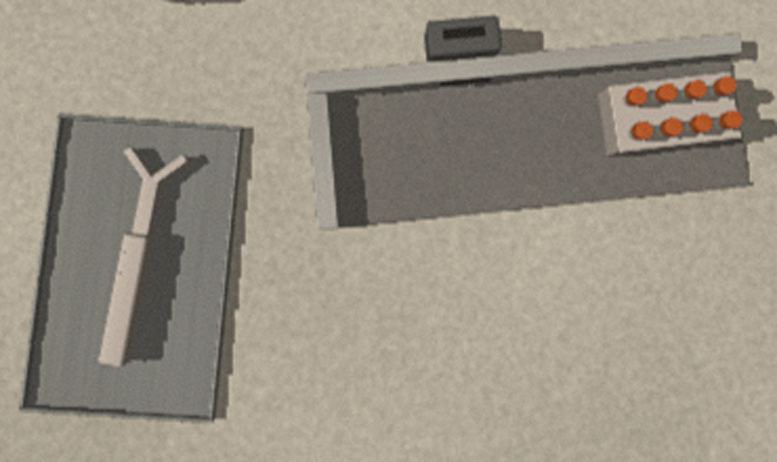

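The height map separates everything cleanly: fence and stop (green L), rack top (yellow), caps (red), stick handle (cyan) and shank and fork (blue). Now the numbers.

```bash
cat > meas.py <<'E'
from h import *
def edge_line(pts, axis_dir, bins=40, side=1, q=0.5):
    pass
def deck_pose(c):
    P=cloud(c);Z=P[...,2]; m=(Z>0.037)&(Z<0.048)
    m=cv2.morphologyEx(m.astype(np.uint8),cv2.MORPH_OPEN,np.ones((3,3)))
    n,l,s,_=cv2.connectedComponentsWithStats(m)
    # L: the component with largest bbox
    k=1+np.argmax(s[1:,2]*s[1:,3]); q=P[l==k]; q=q[np.isfinite(q).all(1)]
    return q
E
python3 - <<'E'
from meas import *
c=load('top0.npz'); P=cloud(c);Z=P[...,2]
q=deck_pose(c); print('L',len(q),q.min(0),q.max(0))
# iterate: yaw th; fence pts = deck x in [55,75]
th=np.arctan2(1,1)*0
r=cv2.minAreaRect(q[:,:2].astype(np.float32)*1000); print('Lrect',r)
def run(th):
    ex=np.array([np.cos(th),np.sin(th)]);ey=np.array([-ex[1],ex[0]])
    X=q[:,:2]@ex;Y=q[:,:2]@ey; return X,Y
th=0.0
import math
for it in range(6):
    X,Y=run(th)
    xm=X.max()
    f=(X>xm-0.03 )&(Y<np.percentile(Y,99)-0.03)
    b=np.linspace(Y[f].min()+.005,Y[f].max()-.005,40); cen=[];
    for a,d in zip(b[:-1],b[1:]):
        s=f&(Y>=a)&(Y<d)
        if s.sum()>3: cen.append(((a+d)/2,np.median(X[s]),X[s].min(),X[s].max()))
    cen=np.array(cen); k=np.polyfit(cen[:,0],cen[:,1],1); th+= -math.atan(k[0])
X,Y=run(th)
print('yaw',th,'fence mid',cen[:,1].mean(),'inner',np.median(cen[:,2]),'outer',np.median(cen[:,3]),'Yrange',Y.min(),Y.max())
fm=cen[:,1].mean()
g=(X<fm-0.03); print('stop: Y mid',np.median(Y[g]),np.percentile(Y[g],[1,5,95,99]),'Xmin',X[g].min())
# plate
m=(Z>0.005)&(Z<0.011)
ex=np.array([np.cos(th),np.sin(th)]);ey=np.array([-ex[1],ex[0]])
x=P[...,:2]@ex;y=P[...,:2]@ey
d=m&(x>fm-0.14)&(x<fm)&(y<Y.max())&(y>Y.min()-.02)
print('plate',np.percentile(x[d],[.2,1,99]),np.percentile(y[d],[.2,1,99]))
# stick
for lo,hi,nm in [(0.034,0.046,'handle'),(0.02,0.031,'shank')]:
    mm=(Z>lo)&(Z<hi); mm=mm.astype(np.uint8); mm[:,:80]=0; mm[:,190:]=0; mm[:235]=0;mm[380:]=0
    n,l,s,_=cv2.connectedComponentsWithStats(mm); k=1+np.argmax(s[1:,4]); h=P[l==k]
    print(nm,s[k],np.median(h[:,2]),cv2.minAreaRect(h[:,:2].astype(np.float32)*1000), h[:,:2].mean(0))
# rack top
mm=((Z>0.053)&(Z<0.063)).astype(np.uint8); mm[:,:330]=0; mm[:205]=0; mm[265:]=0
n,l,s,_=cv2.connectedComponentsWithStats(mm); k=1+np.argmax(s[1:,4]); h=P[l==k]
r=cv2.minAreaRect(h[:,:2].astype(np.float32)*1000);print('rack',s[k],np.median(h[:,2]),r)
print(cv2.boxPoints(r))
# tray
mm=((Z>0.0095)&(Z<0.019)).astype(np.uint8); mm[:,190:]=0; mm[:228]=0; mm[384:]=0;mm[:,:75]=0
h=P[mm>0]; print('tray',cv2.minAreaRect(h[:,:2].astype(np.float32)*1000))
np.save('deck.npy',np.array([th,fm]))
E
```

```text
L 2705 [ 0.47310755 -0.24600632  0.03717936] [0.67313113 0.1779989  0.0479852 ]
Lrect ((575.4461669921875, -41.675506591796875), (149.87892150878906, 430.8584289550781), 7.8596906661987305)
yaw 0.12435221795624826 fence mid 0.6277455826739793 inner 0.6182150169070071 outer 0.6377203084550154 Yrange -0.327281627820674 0.10213950653440264
stop: Y mid 0.09191309340417579 [0.08215773 0.08290389 0.10100909 0.10174575] Xmin 0.488289888955476
plate [0.48857104 0.48940946 0.61753029] [-0.32651684 -0.32085789  0.07905381]
handle [117 291  24  64 800] 0.04025195959162797 ((404.50262451171875, 337.74652099609375), (24.9040584564209, 119.37763977050781), 82.25532531738281) [0.40384003 0.33732261]
shank [129 251  31  42 387] 0.026521861567367355 ((502.71160888671875, 324.4313659667969), (60.245277404785156, 79.24095916748047), 84.27418518066406) [0.50526574 0.32508357]
rack [ 359  215   64   38 1223] 0.05847458132606109 ((591.9423217773438, -175.01332092285156), (64.20234680175781, 121.4970474243164), 8.384767532348633)
[[ 551.3259   -119.595116]
 [ 569.0426   -239.79352 ]
 [ 632.5587   -230.43152 ]
 [ 614.84204  -110.23312 ]]
tray ((434.84112548828125, 338.87701416015625), (181.6844482421875, 280.22711181640625), 87.57697296142578)
```

Run:
```python
from meas import *
c=load('top0.npz'); P=cloud(c);Z=P[...,2]
q=deck_pose(c)[:,:2]
def fit_edge(q,th,sel,ax,side,w=0.002):
    # extreme per bin along other axis, robust line
    for it in range(5):
        ex=np.array([np.cos(th),np.sin(th)]);ey=np.array([-ex[1],ex[0]])
        A=np.c_[q@ex,q@ey]; s=sel(A); B=A[s]; o=B[:,1-ax];v=B[:,ax]*side
        bi=np.floor(o/w).astype(int); pts=np.array([(o[bi==b].mean(),v[bi==b].max()) for b in np.unique(bi)])
        for _ in range(3):
            k=np.polyfit(pts[:,0],pts[:,1],1); r=pts[:,1]-np.polyval(k,pts[:,0]); g=abs(r)<2*max(r.std(),3e-4); pts=pts[g]
        d=math.atan(k[0])*side; th+= -d if ax==0 else d
    return th, pts[:,1].mean()*side, r.std(), len(pts)
import math
for th0 in (0.12,0.137):
  ex=np.array([np.cos(th0),np.sin(th0)]);ey=np.array([-ex[1],ex[0]])
  X=(q@ex);xm=np.percentile(X,99.5);ym=np.percentile(q@ey,99.8)
  print('outer',fit_edge(q,th0,lambda A:(A[:,0]>xm-0.03)&(A[:,1]<ym-.03),0,1))
  print('inner',fit_edge(q,th0,lambda A:(A[:,0]>xm-0.03)&(A[:,1]<ym-.03),0,-1))
  print('stopface',fit_edge(q,th0,lambda A:(A[:,0]<xm-0.03)&(A[:,1]>ym-.03),1,-1))
# top-edge contour of image mask for plate near edge
im=c['image']; 
from scipy.stats import linregress
F=(Z>0.037)&(Z<0.048)
cols=np.arange(240,415); out=[];inn=[]
for u in cols:
    v=np.where(F[190:225,u])[0]+190
    if len(v): out.append((u,v.min()-.5)); inn.append((u,v.max()+.5))
for nm,e in(('out',out),('in',inn)):
    e=np.array(e,float); k=np.polyfit(e[:,0],e[:,1],1); r=e[:,1]-np.polyval(k,e[:,0]); g=abs(r)<1; k=np.polyfit(e[g,0],e[g,1],1)
    W=ray(c,[(240,np.polyval(k,240)),(415,np.polyval(k,415))],0.043); d=W[1]-W[0]; print(nm,W[:,:2],math.atan2(d[0],-d[1]),g.mean())
```

```text
outer (0.12386795640001297, np.float64(0.6371165278297458), np.float64(0.0008344692302641323), 182)
inner (0.12567835612437203, np.float64(0.6185512790703992), np.float64(0.00047433144557305435), 183)
stopface (0.12204117019035329, np.float64(0.08411163607715666), np.float64(0.0005294093232470672), 59)
outer (0.12354478446411452, np.float64(0.6371614131122059), np.float64(0.0008317971209188577), 177)
inner (0.12568046303335098, np.float64(0.61855365260541), np.float64(0.00047689164482411084), 179)
stopface (0.12204117019038793, np.float64(0.08411163606406258), np.float64(0.0005294093232460422), 59)
out [[ 0.62725043  0.12972931]
 [ 0.67185823 -0.23099802]] 0.12303608618501144 0.9828571428571429
in [[ 0.60570551  0.12893443]
 [ 0.65136943 -0.23042206]] 0.1263939849241335 0.9885714285714285
```

```bash
cat >> h.py <<'E'
TH=0.1245
EX=np.array([np.cos(TH),np.sin(TH)]);EY=np.array([-EX[1],EX[0]])
O=0.5628*EX-0.1075*EY
def d2w(x,y): return O+EX*x+EY*y
def w2d(p): p=np.asarray(p)[...,:2]-O; return np.stack([p@EX,p@EY],-1)
def toolR(yaw):
    c,s=np.cos(yaw),np.sin(yaw)
    return R.from_matrix(np.array([[0,0,-1.],[-s,c,0],[c,s,0]]).T)
def rack(c):
    P=cloud(c);Z=P[...,2];D=w2d(P)
    m=(Z>0.052)&(Z<0.064)&(D[...,0]>-.06)&(D[...,0]<.06)&(D[...,1]>-.23)&(D[...,1]<.2)
    mm=cv2.morphologyEx(m.astype(np.uint8),cv2.MORPH_OPEN,np.ones((2,2)))
    n,l,s,_=cv2.connectedComponentsWithStats(mm); k=1+np.argmax(s[1:,4]); h=D[l==k]
    r=cv2.minAreaRect(h.astype(np.float32)*1000); b=cv2.boxPoints(r)
    # near (-x) edge fit
    y=h[:,1];bi=np.floor(y/.003).astype(int)
    e=np.array([(y[bi==i].mean(),h[bi==i,0].min()) for i in np.unique(bi)]);e=e[3:-3]
    k=np.polyfit(e[:,0],e[:,1],1);rr=e[:,1]-np.polyval(k,e[:,0]);e=e[abs(rr)<.0015];k=np.polyfit(e[:,0],e[:,1],1)
    return r,-np.arctan(k[0]),np.polyval(k,r[0][1]/1000)
E
python3 - <<'E'
from h import *
from cell import manip, inverse_kinematics, cams
print('O',O); print(rack(load('top0.npz')))
s=manip.state(); print(R.from_rotvec(s['tcp_rot']).as_matrix().round(2).tolist())
a=-0.135; h=np.array([.4045,.3377])
u=np.array([np.cos(a),np.sin(a)]); sc=h+.04*u; g=sc-.015*u
print('sc',sc,'g',g, 'nose',sc+.075*u)
for yaw,p in [(a,[*g,.009]),(TH,[*(d2w(-.03-.115,-.14)),.025]),(TH+np.pi/4,[*d2w(-.08,-.265),.025]),(TH+np.pi/4,[*d2w(-.073,.006),.025])]:
  for f in (0,np.pi):
    q=inverse_kinematics(p,(toolR(yaw)*R.from_euler('x',f)).as_rotvec()); print(f, p, None if q is None else np.round(q,2))
# bystanders
c=load('top0.npz');P=cloud(c);Z=P[...,2];m=((Z>.06)&(P[...,0]>.5)).astype(np.uint8)
n,l,s,ce=cv2.connectedComponentsWithStats(m)
for k in range(1,n):
    if s[k,4]>60: print(s[k],P[l==k].mean(0),P[l==k][:,2].max())
E
```

```text
O [ 0.57179306 -0.03678021]
(((-11.158039093017578, -41.36515808105469), (73.94689178466797, 364.6448669433594), 6.874911308288574), np.float64(0.024365206208879088), np.float64(-0.03161930449082265))
[[-0.0, 0.45, -0.89], [0.0, -0.89, -0.45], [-1.0, -0.0, -0.0]]
sc [0.44413605 0.33231639] g [0.42927253 0.33433524] nose [0.51845365 0.32222211]
0 [np.float64(0.4292725332801137), np.float64(0.33433524222481625), 0.009] [ 0.62  0.27  2.07  0.    0.8  -0.82]
3.141592653589793 [np.float64(0.4292725332801137), np.float64(0.33433524222481625), 0.009] [ 0.62  0.27  2.07 -0.    0.8   2.32]
0 [np.float64(0.4453003863011262), np.float64(-0.1937024934275955), 0.025] [-0.46  0.15  2.18 -0.    0.81 -2.16]
3.141592653589793 [np.float64(0.4453003863011262), np.float64(-0.1937024934275955), 0.025] [-0.46  0.15  2.18  0.    0.81  0.98]
0 [np.float64(0.5253196059115858), np.float64(-0.30966336826446905), 0.025] None
3.141592653589793 [np.float64(0.5253196059115858), np.float64(-0.30966336826446905), 0.025] [-0.57  0.35  1.92  0.    0.87  0.09]
0 [np.float64(0.4986130193298344), np.float64(-0.0398916902
[... 246 characters left out ...]
26  26 535] [0.78587309 0.07104192 0.07046718] 0.07523990265975045
[395 123  33  33 802] [ 0.78304839 -0.21243049  0.08215087] 0.08920310891535399
[133 146  30  30 712] [0.71796289 0.31220272 0.08627782] 0.11450902503222138
[273 188  36  20 616] [0.65589951 0.02933176 0.07032793] 0.07480378688913425
[380 216  41  14 310] [ 0.60941234 -0.18576207  0.08415415] 0.09651945766711767
[364 220  15  11  93] [ 0.60130574 -0.12968868  0.08556738] 0.09649874160765093
[397 228  27  18 210] [ 0.5800846  -0.20433686  0.08397308] 0.09755988197399135
[383 233  12  14  93] [ 0.57395407 -0.16226382  0.08553276] 0.09455286854954092
[370 236  12  12  89] [ 0.56990116 -0.13529794  0.08578115] 0.09445144293476615
```

```bash
cat >> h.py <<'E'
GX=-0.015   # stick x of grasp
GZ=0.006    # TCP height above stick underside
def rv(yaw): return (toolR(yaw)*R.from_euler('x',np.pi)).as_rotvec()
def tcp(xy,yaw,z,sx):
    "TCP position putting stick point x=sx at world xy with stick underside z"
    u=np.array([np.cos(yaw),np.sin(yaw)]); return [*(np.asarray(xy)+(GX-sx)*u),z+GZ]
E
python3 - <<'E'
from h import *
from cell import manip, cams
a=-0.135; g=[.42927,.33434]
manip.set_gripper(0.06,40)
manip.move_pose([*g,.13],rv(a)); print(manip.state()['clock'])
manip.move_linear([*g,.06],.15)
st=manip.state(); c=cams.capture('wrist'); cv2.imwrite('pics/w1.png',c['image'])
manip.move_linear([*g,.010],.06)
s=manip.state(); print(s['clock'],s['tool_pos'],s['contact_force'],s['gripper_width'])
E
```

```text
4.0083
5.6583 [0.42958066 0.3345749  0.01026295] [0.67119664 0.38709251 0.56127992] 0.059940215696630696
```

View pics/w1.png

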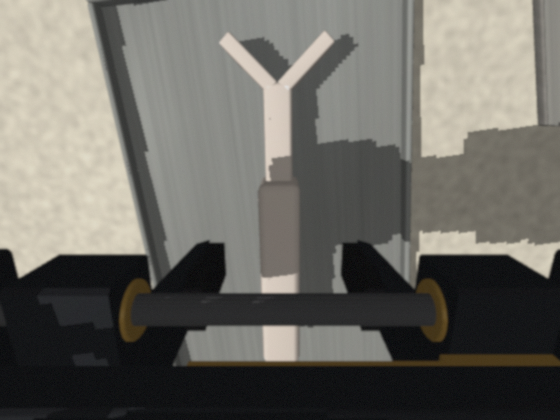

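The wrist view shows the handle (column ~280) centred between the fingers and aligned with them, V ahead at row ~85. I close and lift.

Run:
```python
from h import *
from cell import manip, cams
manip.set_gripper(0.0,50)
s=manip.state(); print(s['clock'],s['tool_pos'],s['contact_force'],s['gripper_width'])
p=s['tool_pos']; manip.move_linear([p[0],p[1],.15],.12)
s=manip.state(); print(s['clock'],s['tool_pos'],s['contact_force'],s['moment'],s['gripper_width'])
c=cams.capture('wrist'); cv2.imwrite('pics/w2.png',c['image']); np.savez('w2.npz',**c)
from cell import inverse_kinematics
T=np.eye(4);T[:3,:3]=R.from_rotvec(s['tcp_rot']).as_matrix();T[:3,3]=s['tool_pos']
W=T@c['T_tool_cam']; c['position']=W[:3,3];c['orientation']=R.from_matrix(W[:3,:3]).as_rotvec()
P=cloud(c); Z=P[...,2]; a=-.135;u=np.array([np.cos(a),np.sin(a)]);n=np.array([-u[1],u[0]])
d=P[...,:2]-s['tool_pos'][:2]; X=d@u;Y=d@n
m=(Z>.09)&(abs(Y)<.04)&(X>.03)&(X<.14)
print('fork x max',np.percentile(X[m],[50,95,99,100]),'Y',Y[m].min(),Y[m].max())
for lo in np.arange(.03,.125,.01):
    k=m&(X>lo)&(X<lo+.01)
    if k.sum()>5: print(round(lo,3),k.sum(),np.median(Z[k]).round(4),Y[k].min().round(4),Y[k].max().round(4))
```

```text
6.2917 [0.429421   0.33454815 0.01020358] [-0.08784991  0.67544983  0.99642368] 0.023627747166518432
7.6083 [0.42879075 0.33408158 0.14894248] [ 0.59471306 -0.21474164 -0.71035103] [ 0.08106474 -0.01646677 -0.02480978] 0.023730577934447914
fork x max [0.04124191 0.10518275 0.11025221 0.11240109] Y -0.03998578233816435 0.03999766384006395
0.03 12057 0.2312 -0.04 0.04
0.04 850 0.1648 -0.0081 0.0077
0.05 899 0.1648 -0.008 0.0079
0.06 4234 0.295 -0.0079 0.0078
0.07 1011 0.1648 -0.0081 0.008
0.08 1225 0.1648 -0.0113 0.0114
0.09 1828 0.1647 -0.0211 0.0216
0.1 1934 0.1647 -0.0304 0.0305
0.11 273 0.1646 -0.0302 0.03
```

View pics/w2.png

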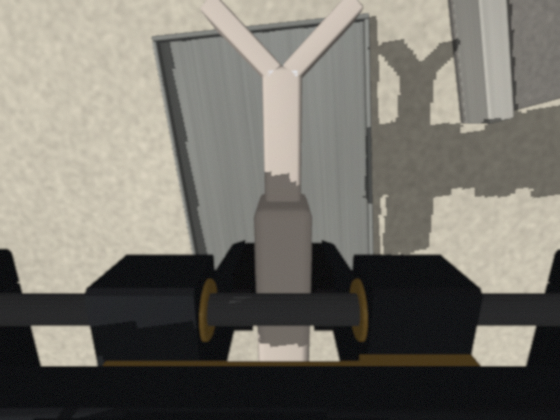

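Run:
```python
from h import *
from cell import manip, cams
s=manip.state()
c=load('w2.npz')
T=np.eye(4);T[:3,:3]=R.from_rotvec(s['tcp_rot']).as_matrix();T[:3,3]=s['tool_pos']
W=T@c['T_tool_cam']; c['position']=W[:3,3];c['orientation']=R.from_matrix(W[:3,:3]).as_rotvec()
a=-.135;u=np.array([np.cos(a),np.sin(a)])
im=c['image']; col=[int(x) for x in im[55:80,281].sum(1)]; print(col)
for v in (66,68,70,72,190,200,205): print(v,(ray(c,[(281,v)],.1648 if v<100 else .179)[0,:2]-s['tool_pos'][:2])@u)
# go to deck: lift over, to pre-press pose
manip.move_pose(tcp(d2w(-.075,-.14),TH,.13,.1),rv(TH))
s=manip.state();print(s['clock'],s['tool_pos'],s['contact_force'])
c=cams.capture('top'); cv2.imwrite('pics/t3.png',c['image'])
manip.move_linear(tcp(d2w(-.075,-.14),TH,.02,.1),.12)
s=manip.state();print(s['clock'],s['tool_pos'],s['contact_force'])
c=cams.capture('top'); cv2.imwrite('pics/t4.png',c['image']); np.savez('t4.npz',**c)
```

```text
[411, 415, 413, 407, 416, 416, 408, 405, 402, 389, 385, 412, 473, 521, 558, 578, 584, 591, 587, 588, 593, 588, 588, 589, 588]
66 0.08940998865265762
68 0.0886901616082257
70 0.08796801152961733
72 0.08724352715327349
190 0.043068755660262456
200 0.03908357444653395
205 0.03706392187605269
9.5917 [ 0.40103225 -0.1988626   0.13604317] [ 0.13129866  0.09208806 -0.27225641]
10.7083 [ 0.4013349  -0.19962187  0.02662462] [-0.78196671 -0.68223493 -1.00428425]
```

View pics/t4.png

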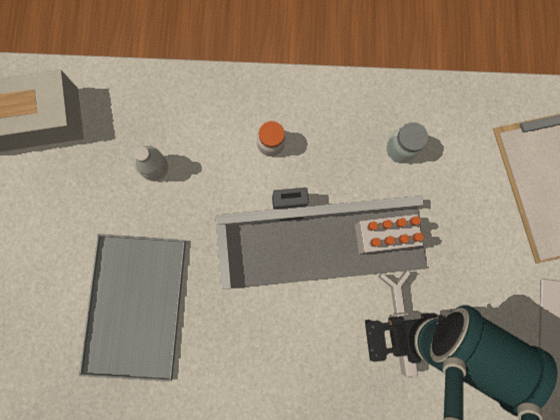

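The top view shows the V at (397, 278), pointing at the middle of the rack's near side. Now I press in steps, watching the force.

```bash
cat >> h.py <<'E'
def F(s): f=np.asarray(s['contact_force']); return np.array([f[:2]@EX,f[:2]@EY,f[2]])
E
python3 - <<'E'
from h import *
from cell import manip, cams
Y=-.14
manip.move_linear(tcp(d2w(-.038,Y),TH,.02,.1),.08)
manip.dwell(.1); f0=F(manip.state()); x=-.036
while x<-.002:
    x+=.003 if x<-.014 else .001
    manip.move_linear(tcp(d2w(x,Y),TH,.02,.1),.04)
    s=manip.state(); f=F(s)-f0; print(round(x,4),f.round(2),w2d(s['tool_pos']).round(4),round(s['clock'],2))
    if f[0]<-7: break
c=cams.capture('top'); cv2.imwrite('pics/t5.png',cv2.resize(c['image'][180:400,200:480],None,fx=2.5,fy=2.5)); np.savez('t5.npz',**c)
E
```

```text
-0.033 [ 0.99  0.76 -0.32] [-0.1478 -0.1401] 11.75
-0.03 [ 0.72 -0.25  0.21] [-0.1448 -0.1401] 12.0
-0.027 [-0.3   1.02 -0.71] [-0.1421 -0.1398] 12.25
-0.024 [-0.43  1.49  0.06] [-0.139  -0.1399] 12.5
-0.021 [ 0.2   0.26 -0.44] [-0.1357 -0.1401] 12.75
-0.018 [-0.71  0.15 -0.68] [-0.1326 -0.1401] 13.0
-0.015 [ 0.12  0.38 -0.49] [-0.1296 -0.1401] 13.25
-0.012 [ 0.74  0.29 -0.17] [-0.1266 -0.1401] 13.5
-0.011 [-1.9   0.26  0.05] [-0.126 -0.14 ] 13.75
-0.01 [-2.17  0.13  0.28] [-0.1251 -0.14  ] 14.0
-0.009 [-1.01 -0.17  0.09] [-0.1239 -0.14  ] 14.25
-0.008 [-1.7   0.1  -0.23] [-0.1231 -0.1399] 14.5
-0.007 [-4.28  1.41  1.44] [-0.1228 -0.1397] 14.75
-0.006 [-6.55  0.37  2.54] [-0.1227 -0.1395] 15.0
-0.005 [-9.16  0.51  3.39] [-0.1227 -0.1393] 15.25
```

View pics/t5.png

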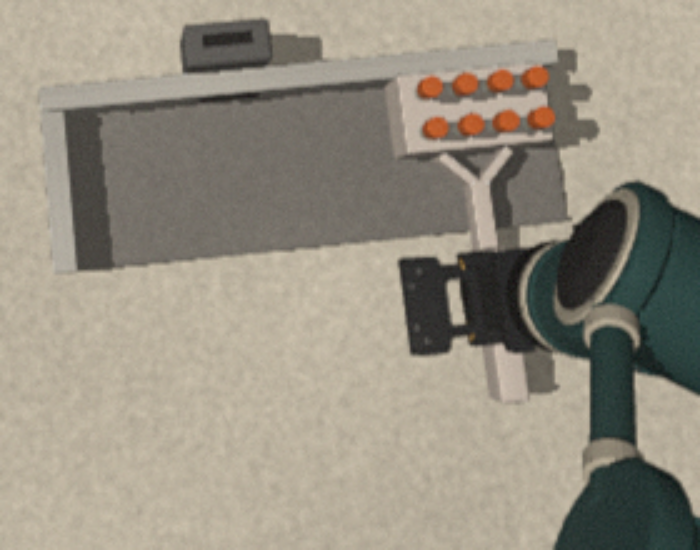

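The rack now sits against the fence at (395–555, 50–155) in the crop, and the force climbs with no further motion. I measure it, then retreat to the V pose.

```bash
cat >> h.py <<'E'
def rack2(c,ymin=-.225,ymax=.19):
    P=cloud(c);Z=P[...,2];D=w2d(P)
    m=(Z>0.054)&(Z<0.0635)&(D[...,0]>-.045)&(D[...,0]<.06)&(D[...,1]>ymin)&(D[...,1]<ymax)
    mm=cv2.morphologyEx(m.astype(np.uint8),cv2.MORPH_OPEN,np.ones((3,3)))
    n,l,s,_=cv2.connectedComponentsWithStats(mm); k=1+np.argmax(s[1:,4]); h=D[l==k]
    r=cv2.minAreaRect(h.astype(np.float32)*1000)
    def edge(sg):
        y=h[:,1];bi=np.floor(y/.003).astype(int)
        e=np.array([(y[bi==i].mean(),(sg*h[bi==i,0]).max()*sg) for i in np.unique(bi)])[2:-2]
        for t in (.002,.0012):
            k=np.polyfit(e[:,0],e[:,1],1); e=e[abs(e[:,1]-np.polyval(k,e[:,0]))<t]
        return -np.arctan(k[0]), np.polyval(k,h[:,1].mean())*1000
    return 'rect',np.round(r[0],1),np.round(r[1],1),round(r[2],2),'near',np.round(edge(-1),4),'far',np.round(edge(1),4),'y',np.percentile(h[:,1],[.5,99.5]).round(4)
E
python3 - <<'E'
from h import *
from cell import manip, cams
print(rack2(load('top0.npz'))); print(rack2(load('t5.npz')))
manip.move_linear(tcp(d2w(-.040,-.14),TH,.02,.1),.1)
manip.dwell(.05); c=cams.capture('top'); print(rack2(c))
s=manip.state(); print(s['clock'],F(s))
E
```

```text
('rect', array([   2.2, -139.1]), array([ 64.1, 119.9]), 0.28, 'near', array([ 2.11000e-02, -2.85455e+01]), 'far', array([-0.1054, 17.6096]), 'y', array([-0.1985, -0.0795]))
('rect', array([  23. , -139.5]), array([120. ,  63.8]), 89.33, 'near', array([ 1.0000e-04, -7.9241e+00]), 'far', array([-0.0648, 36.3904]), 'y', array([-0.1979, -0.0799]))
('rect', array([  22.7, -139.7]), array([120.7,  63.7]), 89.29, 'near', array([-5.0000e-04, -7.8201e+00]), 'far', array([-0.1038, 37.9157]), 'y', array([-0.1982, -0.08  ]))
15.9 [ 1.2265999  -0.12893485 -2.25633088]
```

Flush: the near edge is parallel to the deck within 0.5 mrad and the centre is at deck (22.9, −139.6). Now the V goes round the trailing corner.

```bash
sed -i 's/^GX=-0.015/GX=-0.014/' h.py
python3 - <<'E'
from h import *
from cell import manip, cams
A=TH+np.pi/4
p=tcp(d2w(-.040,-.14),TH,.11,.1); manip.move_linear(p,.15)
q=d2w(-.009-.03,-.1995-.03)
manip.move_pose(tcp(q,A,.11,.075),rv(A)); manip.move_linear(tcp(q,A,.02,.075),.12)
manip.dwell(.15); s=manip.state(); print(s['clock'],s['tool_pos'],tcp(q,A,.02,.075)); 
manip.move_linear(tcp(d2w(-.009-.006,-.1995-.006),A,.02,.075),.08); manip.dwell(.15);
print(manip.state()['clock'],F(s),F(manip.state()))
c=cams.capture('top'); cv2.imwrite('pics/t6.png',cv2.resize(c['image'][180:400,260:540],None,fx=2.5,fy=2.5)); np.savez('t6.npz',**c)
print(rack2(c))
c=cams.capture('wrist'); cv2.imwrite('pics/w6.png',c['image'])
E
```

```text
18.6 [ 0.50783709 -0.34022874  0.0272728 ] [np.float64(0.5069633929858894), np.float64(-0.33960708893524205), 0.026000000000000002]
19.325 [ 0.42355446 -0.78936811 -1.43926116] [-0.44868456 -0.77522281 -0.66436722]
('rect', array([  22. , -139.5]), array([120.1,  63.6]), 88.57, 'near', array([-5.0000e-04, -7.7768e+00]), 'far', array([-0.1598, 40.6111]), 'y', array([-0.1983, -0.0801]))
```

View pics/t6.png

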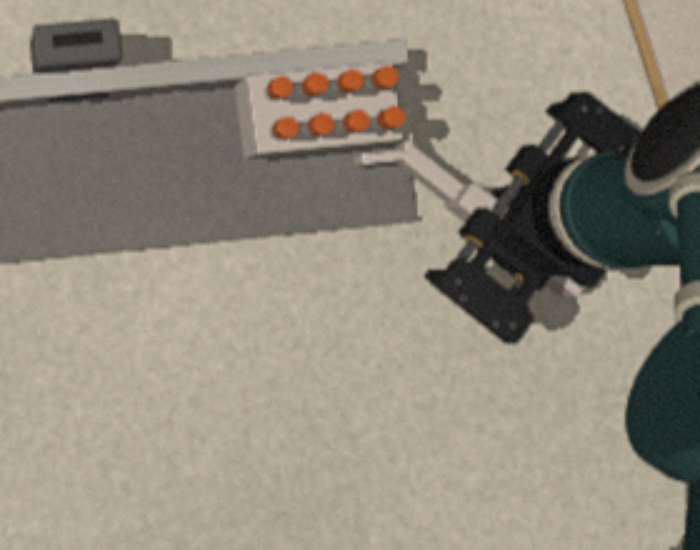

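View pics/w6.png

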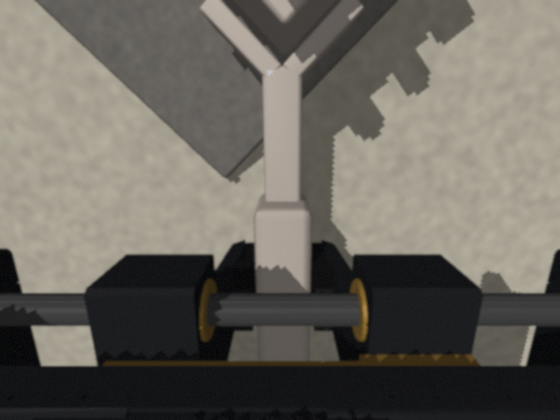

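The V sits just outside the trailing corner, its arms parallel to the rack faces (wrist view: V at (280, 70), corner inside it). I bring it into contact and feed the first part.

```bash
cat > feed.py <<'E'
from h import *
from cell import manip, cams
A=TH+np.pi/4
def avg(n=3):
    f=[]
    for _ in range(n): manip.dwell(.03); f.append(F(manip.state()))
    return np.mean(f,0)
def go(x,y,r): manip.move_linear(tcp(d2w(x,y),A,.02,.075),r)
E
python3 - <<'E'
from feed import *
f0=avg(); x=-.013;y=-.2055
while x<-.003:
    x+=.001; go(x,y,.04); f=avg(2)-f0; print('x',round(x,4),f.round(2))
    if f[0]<-3.5: break
while y<-.135:
    y=min(y+.012,-.135); go(x,y,.05); s=manip.state(); f=F(s)-f0
    print(round(x,4),round(y,4),f.round(2),(w2d(s['tool_pos'])-w2d(tcp(d2w(x,y),A,.02,.075)[:2])).round(4),round(s['clock'],2))
    x+=np.clip((f[0]+4)*.0002,-.0006,.0006)
    if f[0]<-15 or f[1]<-15: break
c=cams.capture('top'); cv2.imwrite('pics/t7.png',cv2.resize(c['image'][180:400,200:480],None,fx=2.5,fy=2.5)); print(rack2(c))
np.save('feed.npy',[x,y,*f0])
E
```

```text
x -0.012 [ 0.3  -0.27  0.36]
x -0.011 [ 0.91 -0.25  0.47]
x -0.01 [ 0.63 -0.35  0.43]
x -0.009 [-0.15 -0.37  0.38]
x -0.008 [ 0.71 -1.43  0.22]
x -0.007 [-3.66 -1.67  1.18]
-0.007 -0.1935 [-3.54 -3.1   0.48] [-0.0009 -0.0002] 21.82
-0.0069 -0.1815 [-4.16 -1.89  0.7 ] [-0.001  -0.0002] 22.21
-0.0069 -0.1695 [-4.25 -3.32  0.85] [-0.001  -0.0001] 22.6
-0.007 -0.1575 [-4.62 -2.92  1.31] [-0.001  -0.0001] 22.99
-0.0071 -0.1455 [-3.94 -2.44  0.31] [-0.0008  0.    ] 23.38
-0.0071 -0.135 [-5.12 -2.65  0.37] [-0.0008  0.    ] 23.74Traceback (most recent call last):
  File "<stdin>", line 11, in <module>
  File "h.py", line 53, in rack2
    return 'rect',np.round(r[0],1),np.round(r[1],1),round(r[2],2),'near',np.round(edge(-1),4),'far',np.round(edge(1),4),'y',np.percentile(h[:,1],[.5,99.5]).round(4)
                                                                                                             ~~~~^^^
  File "h.py", line 51, in edge
    k=np.polyfit(e[:,0],e[:,1],1); e=e[abs(e[:,1]-np.polyval(k,e[:,0]))<t]
    raise TypeError("expected non-empty vector for x")
TypeError: expected non-empty vector for x
```

View pics/t7.png

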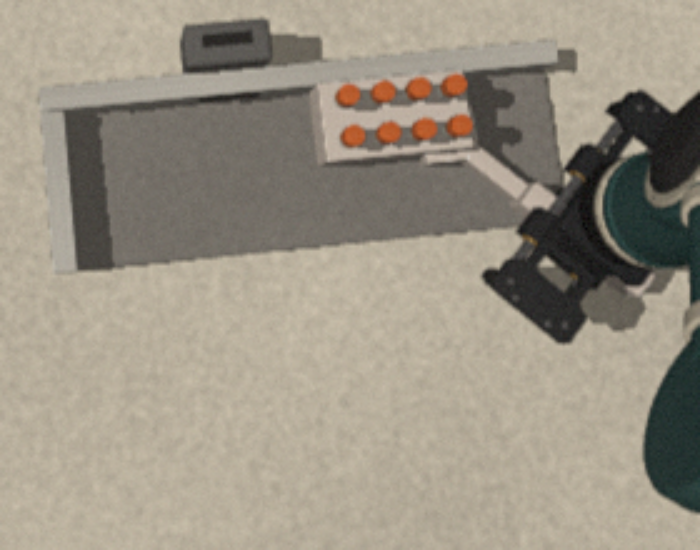

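The rack is flush and square in the V (crop 320–475, 75–160), with steady forces of about 4 N sideways and 2.7 N along. I carry on past the reader to the stop.

```bash
sed -i "s/,'far',np.round(edge(1),4)//" h.py
python3 - <<'E'
from feed import *
f0=np.array([-.45,-.78,-.66]); x=-.0073;y=-.135;n=0
while y<.085:
    st=.012 if y<.058 else .0015
    y+=st; go(x,y,.05 if st>.01 else .02); s=manip.state(); f=F(s)-f0
    print(round(x,4),round(y,4),f.round(2),(w2d(s['tool_pos'])-w2d(tcp(d2w(x,y),A,.02,.075)[:2])).round(4),round(s['clock'],2))
    x+=np.clip((f[0]+4)*.0002,-.0006,.0006)*(1 if st>.01 else .3)
    n+=1
    if n in(8,14): c=cams.capture('top'); print(rack2(c))
    if f[0]<-15 or f[1]<-9: break
c=cams.capture('top'); np.savez('t8.npz',**c); cv2.imwrite('pics/t8.png',cv2.resize(c['image'][180:400,200:480],None,fx=2.5,fy=2.5)); print(rack2(c))
print(x,y)
E
```

```text
-0.0073 -0.123 [-3.21 -1.   -0.48] [-0.0006  0.0001] 24.18
-0.0071 -0.111 [-5.18 -1.21 -0.81] [-0.0008 -0.    ] 24.57
-0.0074 -0.099 [-3.19 -1.07  0.48] [-0.0006  0.0002] 24.97
-0.0072 -0.087 [-4.26 -2.18  0.35] [-0.0007  0.0001] 25.36
-0.0073 -0.075 [-5.27 -2.19  0.55] [-0.0007  0.0002] 25.75
-0.0075 -0.063 [-4.14 -1.46  0.03] [-0.0004  0.0002] 26.14
-0.0076 -0.051 [-4.45 -1.83 -0.58] [-0.0004  0.0002] 26.53
-0.0076 -0.039 [-3.41 -1.53 -0.46] [-0.0003  0.0002] 26.93
('rect', array([23.4, 21.3]), array([120.4,  63.9]), 89.97, 'near', array([-1.7000e-03, -7.8803e+00]), 'y', array([-0.0378,  0.0809]))
-0.0075 -0.027 [-4.76 -2.93 -0.88] [-0.0004  0.0001] 27.37
-0.0077 -0.015 [-4.18 -1.44 -1.11] [-0.0003  0.0002] 27.76
-0.0077 -0.003 [-3.22 -1.97 -0.42] [-0.0003  0.0002] 28.15
-0.0076 0.009 [-4.24 -1.69 -0.51] [-0.0004  0.0001] 28.54
-0.0076 0.021 [-4.02 -2.11 -1.01] [-0.0004  0.0001] 28.93
-0.0076 0.033 [-4.52 -1.28 -0.42] [-0.0004  0.0002] 29.32
('rect', array([23.4, 93.3]), array([119.8,  64.3]), 89.95, 'near', array([-1.700e-03, -7.897e+00]), 'y', array([0.0339, 0.1528]))
-0.0077 0.045 [-3.86 -1.66 -0.57] [-0.0003  0.0002] 29.77
-0.0077 0.057 [-4.76 -2.27 -0.13] [-0.0003  0.0002] 30.16
-0.0078 0.069 [-3.03 -0.86 -1.88] [-0.0002  0.0002] 30.55
-0.0076 0.0705 [-5.33 -4.41 -1.02] [-0.0006 -0.0006] 30.8
-0.0077 0.072 [ -6.1  -10.57  -0.15] [-0.0007 -0.0019] 31.05
('rect', array([ 23.2, 129.5]), array([120. ,  63.8]), 89.79, 'near', array([-2.0000e-04, -7.8401e+00]), 'y', array([0.0702, 0.189 ]))
-0.007842879629610599 0.07199999999999997
```

View pics/t8.png

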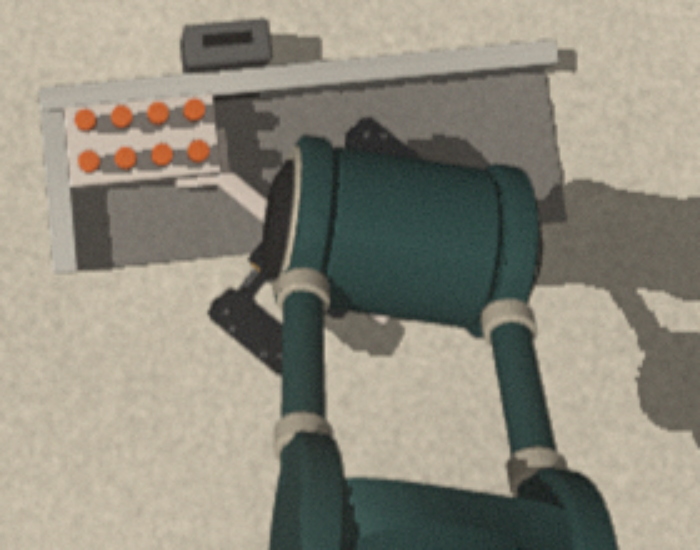

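Home: the rack is at deck (23.2, 129.5), flush, and force has built up against the stop. I withdraw diagonally, check again, and return to the tray.

Run:
```python
from feed import *
go(-.0078-.04,.0705-.04,.1)
s=manip.state(); p=s['tool_pos']; manip.move_linear([p[0],p[1],.16],.15)
a=-.135
manip.move_pose([.4294,.3345,.16],rv(a))
c=cams.capture('top'); print(rack2(c)); s=manip.state(); print(s['clock'],s['tool_pos'],s['gripper_width'])
cv2.imwrite('pics/t9.png',c['image'])
c=cams.capture('wrist'); cv2.imwrite('pics/w9.png',c['image'])
manip.move_linear([.4294,.3345,.03],.12); manip.dwell(.2)
f0=manip.state()['contact_force'][2]; z=.017
while z>.0075:
    manip.move_linear([.4294,.3345,z],.02); s=manip.state(); f=s['contact_force'][2]-f0; print(round(z,4),round(f,2),s['tool_pos'][2].round(4),round(s['clock'],2))
    if z<.013 and f>2.5: break
    z-=.0015 if z>.012 else .0007
```

```text
('rect', array([ 23.4, 129.6]), array([120.,  64.]), 89.84, 'near', array([-1.8000e-03, -7.7419e+00]), 'y', array([0.0701, 0.1889]))
34.5667 [0.42961661 0.3337391  0.15967472] 0.023671714218381896
0.017 -1.36 0.017 36.85
0.0155 -1.03 0.0155 37.1
0.014 -0.46 0.0139 37.35
0.0125 0.51 0.0124 37.6
0.011 0.05 0.0109 37.85
0.0103 -0.49 0.0103 38.1
0.0096 5.28 0.0102 38.35
```

View pics/t9.png

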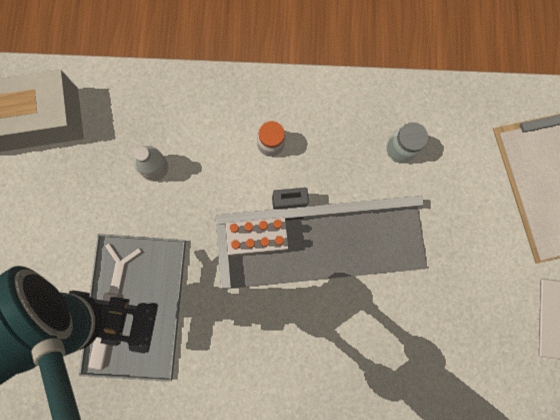

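View pics/w9.png

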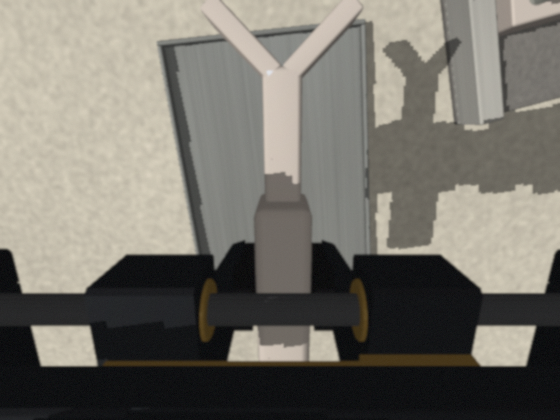

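The rack stays home, and the stick hasn't slipped in the grip (V still at (280, 70) in the wrist view). It touched the tray floor at the original height, so I release it and clear.

Run:
```python
from h import *
from cell import manip, cams
manip.move_linear([.4294,.3345,.0102],.02)
manip.set_gripper(.06); manip.dwell(.1)
manip.move_linear([.4294,.3345,.07],.08); manip.move_linear([.4294,.3345,.2],.15)
manip.move_pose([.36,-.30,.3],rv(TH))
c=cams.capture('top'); cv2.imwrite('pics/t10.png',c['image']); print(rack2(c))
P=cloud(c);Z=P[...,2]
for lo,hi,nm in [(0.034,0.046,'handle'),(0.02,0.031,'shank')]:
    mm=((Z>lo)&(Z<hi)).astype(np.uint8); mm[:,:80]=0; mm[:,190:]=0; mm[:235]=0;mm[380:]=0
    n,l,s,_=cv2.connectedComponentsWithStats(mm); k=1+np.argmax(s[1:,4]); h=P[l==k]
    print(nm,np.median(h[:,2]),cv2.minAreaRect(h[:,:2].astype(np.float32)*1000))
s=manip.state();print(s['clock'],s['contact_force'])
```

```text
('rect', array([ 23.2, 129.6]), array([ 64. , 120.1]), 0.03, 'near', array([ 1.6000e-03, -7.9614e+00]), 'y', array([0.0701, 0.1889]))
handle 0.04030444113607767 ((404.3132629394531, 336.6603088378906), (25.47843360900879, 119.74803161621094), 82.87089538574219)
shank 0.026366806014972544 ((501.0900573730469, 330.668212890625), (58.700199127197266, 97.35197448730469), 70.88546752929688)
43.65 [-1.33203825 -0.333205   -0.51619852]
```

View pics/t10.png

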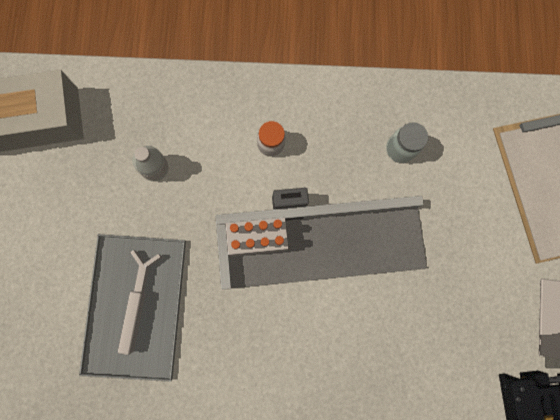

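The rack sits home at (257, 236) px, upright in the corner of fence and stop. The stick lies flat in the tray near (138, 300), the jars haven't moved, and the robot is clear of everything. I hand in.

Run:
```python
from cell import order
order.close_job()
```

```text
the job is handed in; nothing more can be done
```

The job is done and handed in at about 44 s of the 72 s allowed; the hand-in reports no verdict.

- **Pressing:** I picked the push stick out of its tray and pressed the rack squarely against the fence at deck y ≈ −140 mm, ahead of the reader. After pressing, its near side was parallel to the fence within 0.5 mrad.
- **Feeding:** I fitted the stick's V round the rear near corner and fed the rack along the fence with about 4 N of sideways pressure. I stopped when the force rose against the end stop.
- **Final rack position:** The last top view puts the rack centre at deck (23.2, 129.6) mm, against a target of (23, 130). It is upright and square within about 2 mrad, which is as fine as the measurement gets.
- **Stick:** It is back within about 1 mm of where it started. The handle top is at 40.3 mm, compared with 40.25 mm before, so it lies flat on the tray floor. It touched down at about 5 N.
- **Other items:** The three jars look unmoved in the pictures.

- **Check that disagreed:** The final fit to the stick's shank and fork gave a different angle from the handle, 71° against 83°. I put this down to stray pixels enlarging the fitted box, because the picture shows the stick straight.
- **Check that failed:** One rack measurement during feeding crashed on a bad far-edge fit, so I dropped that part of the check.

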